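# Unscrew the coffee jar in the office pantry

### The job

Open the coffee jar: unscrew its green cap anticlockwise, with as many short twists as it needs, until the white stripe on the cap meets the white mark on the jar and the cap lifts free. Then set the cap down the right way up, wholly on the round cork mat, and let go. Leave the white mug where it stands.

Things in the scene. Friction and masses are not known exactly. Their poses are not given: they have to be found in the camera images.
- green_cap: Green screw cap, 62 mm diameter, 32 mm tall, 50 g. Origin: centre of its open underside; z up. Grip its upper 8 mm, a smooth disc; the skirt below is 1 mm narrower. White stripe along its +x. Starts 1.55 to 2.15 rad short: turn it anticlockwise from above (yaw grows) until stripe meets the jar's mark, +x along +x within 12 degrees; lugs hold it till then. Stops 14 degrees past the mark.
- coffee_jar: Dark brown coffee jar, 84 mm diameter, fixed in a black holder. Origin: centre of the underside, on the counter; z up. Its mark: a white line down the side and out over the holder at its +x. Shoulder 102, seated cap underside 106, cap top 138 mm up. Cap turns stiffly (about 0.15 N m) without climbing; once free a sprung seal pops it up 2 mm; lift 20 mm to clear. Other jars are 130 mm or more away.
- cork_mat: Round cork mat, 130 mm in diameter, 6 mm thick, fixed to the counter. Origin at the centre of its underside, so its top is 6 mm above it.
- white_mug: White china mug, 76 mm in diameter and 85 mm tall, with a handle at its +y, standing loose on the counter to the left of the mat. Origin at the centre of its underside. It must stay where it is.

How it is judged:
On the way:
1. the cap is turned until its stripe meets the jar's mark (within 20 degrees) while still on the neck (angle between the x axis of green_cap and the x axis of coffee_jar, either way round below 0.35 rad and z of green_cap in the frame of coffee_jar between 0.1 and 0.126 m and horizontal distance between green_cap and coffee_jar below 0.01 m), for 0.05 s.
At the end, for the whole second after the job is handed in: The green cap rests the right way up (within 10 degrees) and still, wholly on the cork mat (its centre within 34 mm of the mat's centre), and the white mug is within 30 mm of where it stood (horizontal distance between green_cap and cork_mat below 0.034 m and z of green_cap in the frame of cork_mat between 0.002 and 0.012 m and angle between green_cap's own z axis and vertical below 0.17 rad and linear speed of green_cap below 0.02 m/s and distance of white_mug from where it was at the start of the episode below 0.03 m); the robot touches nothing.
It fails at once if the white mug is pushed more than 30 mm or tipped (distance of white_mug from where it was at the start of the episode above 0.03 m or angle between white_mug's own z axis and vertical above 0.4 rad).
It also fails if it takes over 54 s, if anything falls off the work surface, if the arm or the gripper's body presses on something with over 40 N, if the wrist force passes 120 N, or if a joint passes its speed limit or range.

### The arm

A 6-joint arm with a two-finger parallel gripper is mounted at the origin on the work surface. World frame = base frame: x ahead of the robot, y to its left, z up, the work surface at z = 0. Lengths are in m, angles in rad, forces in N, time in s.
With the tool pointing down it reaches from about 0.425 to 0.95 m from the base axis. Payload 14.7 kg.
Tool frame: the origin (TCP) lies at the very end of the fingers, on their centre line; the grasp point (between the pads) lies 19 mm behind it; z points along the fingers, y is the line along which they close (so a half turn about z gives the same grasp; the last joint's range is limited). The gripper opens to 85 mm and grips with 20 to 120 N. Pads are 22 mm wide; open, the fingers measure 114 mm over their backs; the gripper's body (76 mm by 85 mm) begins 54 mm behind the grasp point. The pads swing forward as they close: fully open they stand 13 mm farther back than shut.
Start: joints at [1.189, 0.48, 1.596, -0, 1.065, -0.047], TCP at [0.214, 0.614, 0.231] pointing down, gripper open.
Joint ranges: [-2.75, 2.75], [-0.82, 2.05], [0.23, 2.67], [-1.56, 4.7], [0.09, 2.69], [-2.92, 2.92]. Speed limits (rad/s): [1.89, 1.89, 2.39, 3.01, 3.01, 3.01].

### API

Orientations are given as [roll, pitch, yaw] about the fixed x, y, z axes, in that order (R = Rz(yaw) Ry(pitch) Rx(roll)).
In Python, from rig import ctrl gives the robot as it stands.
- The arm moves only by the tool hand_motion, called after "Request:" as name(argument=value, ...), one argument or row to a line, values as JSON. Schema: {"type":"object","properties":{"offsets":{"type":"array","items":{"type":"array","items":{"type":"number"},"minItems":5,"maxItems":5},"minItems":1,"maxItems":10},"grip_n":{"type":"number"},"only":{"type":"string"},"quiet":{"type":"boolean"},"lines":{"type":"string"}},"required":["offsets"],"additionalProperties":false}. offsets is a list of rows, 1 to 10 of them, each of 5 numbers: dx, dy, dz in shares of 200 mm (1.0 is 200 mm), then a turn about the tool's z in normalised numbers (1 is 4 rad), then the finger opening in m; each row shifts and turns the commanded pose from where the row before left it, along the tool's axes as they then stand; what a row does not reach is not made up. A row lasts 1/10 s, in which the tool goes at most 0.05 m and 0.15 rad, less where a joint would pass 70% of its speed; a pose out of reach is approached as far as the arm can. The fingers move at their own pace and stop on an object; grip_n is the grip in N (left out, the last holds). Time passes only in rows, so rows that do not move let the fingers close. The tool returns the time, the measured TCP pose, the force, the opening and the grip force at its end. only (a regular expression) keeps the lines of the reply that match it, lines (a string "A,B") keeps lines A to B, and quiet returns only ok. A shift or turn number past 1, either way, is cut back to 1. Input that does not fit is refused with a message, and nothing moves.
- ctrl.read_state(): the state, without advancing time (a new reading comes with each control period).
- ctrl.get_image(name): name is "side" or "top" or "wrist"; returns a dict with "image" (480x640x3 uint8, red, green, blue), "K" (3x3 intrinsics, pixels), "R" (3x3) and "t" (3): a world point X has camera coordinates R X + t. Camera axes: x right, y down, z forward; pixel columns grow to the right and rows downward; lengths in m; the calibration is good to about 2 mm. A picture is of the moment at which its call begins. There is no depth.
- ctrl.close_job(): hands the job in; it is judged then, once.
The state is a dict: "clock": time; "q": joint angles; "qvel": joint speeds; "tau": joint torques, N m; "ee_pos": TCP position; "tcp_rot": TCP orientation; "force": force on the tool from outside, world axes, zero at the start; "moment": the same for the moment, N m; "opening": finger opening in m; "gripper_force": force on a finger pad.
Only numpy, scipy, OpenCV 4.12 (cv2) and the standard library are available. Lean on these libraries where they do the work, as an engineer would, in place of code of your own. Each camera call takes 0.05 s, during which the arm holds its last target. There are 200 camera calls.

## Working session

There is one attempt and no reset: what is moved stays moved. The work goes in short steps, Python scripts to look and compute and a tool call to move; the robot and the scene stay as the last step left them, time stands still between calls to the robot, and variables do not carry over. Pictures are saved under pics/ and viewed, at most 10 in all, crops included, and the job is handed in when it is done.

```bash
ls; mkdir -p pics
```

Run:
```python
from rig import ctrl
import cv2,numpy as np
for n in("top","side"):
    d=ctrl.get_image(n); cv2.imwrite(f"pics/{n}0.png",d["image"][:,:,::-1]); np.savez(f"pics/{n}0.npz",**d)
    print(n,d["K"].tolist(),np.round(-d["R"].T@d["t"],3))
s=ctrl.read_state();print(s)
```

```text
pics
rig.py
top [[438.1086715489545, 0.0, 322.0700366142217], [0.0, 438.1086715489545, 239.7303415388843], [0.0, 0.0, 1.0]] [0.479 0.086 0.986]
side [[479.6486112368439, 0.0, 305.7186192203043], [0.0, 479.6486112368439, 238.34241807061355], [0.0, 0.0, 1.0]] [ 0.53  -0.523  0.594]
{'clock': 0.1, 'q': array([ 1.18937850e+00,  4.80785887e-01,  1.59684041e+00,  1.51584173e-05,
        1.06510331e+00, -4.66214830e-02]), 'qvel': array([ 0.00199392, -0.00016908, -0.00092157,  0.00024182,  0.00027654,
        0.00101893]), 'tau': array([ 1.51224103e-03, -9.52261734e+01, -4.31039500e+01, -1.26727009e-04,
        5.40268273e-03,  5.93137997e-06]), 'ee_pos': array([0.21341821, 0.6135515 , 0.23071468]), 'tcp_rot': array([-3.14045755e+00, -6.62257471e-05,  2.80678892e+00]), 'force': array([-0.10478132,  0.18928267,  0.55254526]), 'moment': array([ 0.01292574, -0.0178938 , -0.00079435]), 'gripper_force': 0.0, 'opening': 0.08536200162868815}
```

View pics/top0.png

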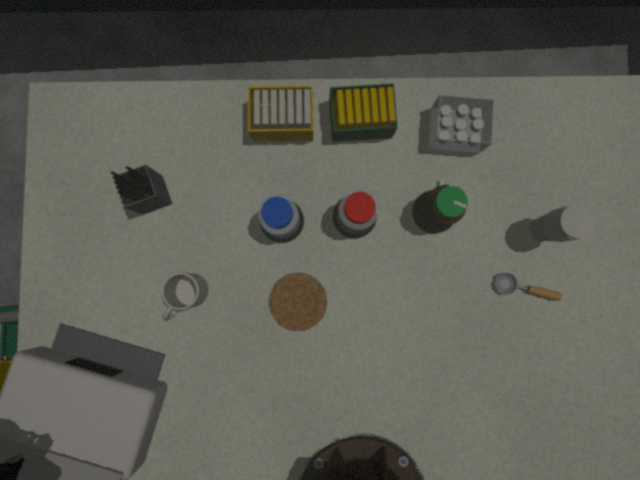

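View pics/side0.png

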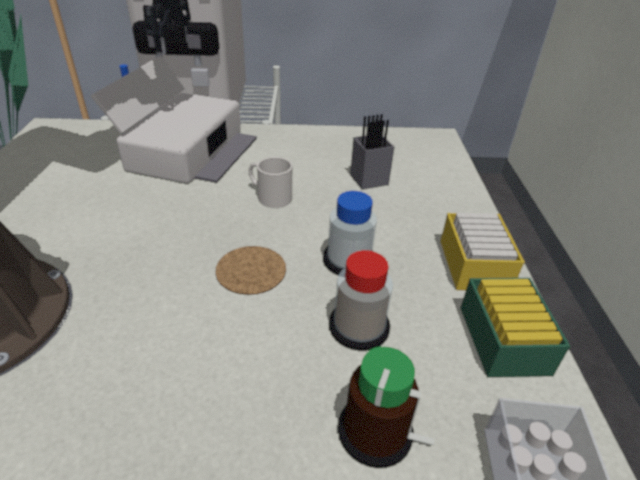

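The top view shows the green cap at about (450,203), its stripe pointing right. The jar mark is at (438,184), the mat at (298,302) and the mug at (181,292). In the side view the cap is at (387,378) and the jar's mark at (415,393) to (430,441). Next I'll measure these.

Create h.py:
```python
import cv2,numpy as np
def ray(d,uv,z):
    r=d["R"].T@np.linalg.inv(d["K"])@np.array([uv[0],uv[1],1.]); c=-d["R"].T@d["t"]
    return c+r*(z-c[2])/r[2]
def proj(d,X):
    p=d["K"]@(d["R"]@np.array(X,float)+d["t"]); return p[:2]/p[2]
def green(im):
    h=cv2.cvtColor(im,cv2.COLOR_RGB2HSV); return cv2.inRange(h,(50,120,60),(80,255,255))
```

Run:
```python
from h import *
for n in("top","side"):
    d=dict(np.load(f"pics/{n}0.npz")); im=d["image"]; h=cv2.cvtColor(im,cv2.COLOR_RGB2HSV)
    g=green(im); nn,l,st,ce=cv2.connectedComponentsWithStats(g)
    for i in range(1,nn):
        if st[i,4]>50: print(n,"green",st[i],ce[i], ray(d,ce[i],.138 if n=="top" else .13))
    c=cv2.inRange(h,(5,70,40),(20,220,200)); nn,l,st,ce=cv2.connectedComponentsWithStats(c)
    for i in range(1,nn):
        if st[i,4]>500: print(n,"cork?",st[i],ce[i],ray(d,ce[i],.006))
    print("tcp",proj(d,(.213,.614,.231)))
    x,y=(410,170) if n=="top" else (335,340)
    cr=im[y:y+75,x:x+75] if n=="top" else im[y:y+120,x:x+120]
    cr=cv2.resize(cr,(390,390),interpolation=cv2.INTER_CUBIC); cr=np.clip(cr*1.4,0,255).astype(np.uint8)
    if n=="top": A=cr
    else: cv2.imwrite("pics/crop.png",np.hstack([A,cr])[:,:,::-1])
```

```text
top green [436 187  31  30 637] [450.05651491 200.87284144] [ 0.62951822 -0.17864284  0.138     ]
top cork? [ 269  273   58   58 2610] [297.69501916 301.43065134] [0.43264352 0.12927514 0.006     ]
tcp [ -1.3821518 448.1462347]
side green [ 360  346   54   62 2298] [386.56614447 375.36031332] [ 0.62816535 -0.18763331  0.13      ]
side cork? [ 49   0  39 119 710] [68.38450704 57.19014085] [-0.34990667  1.24801235  0.006     ]
side cork? [ 216  247   70   47 2586] [250.27184841 269.86968291] [0.43251566 0.1223072  0.006     ]
side cork? [ 349  373   68   84 1146] [383.34554974 413.2434555 ] [ 0.64268671 -0.15920456  0.006     ]
tcp [173.14328638  53.62172131]
```

View pics/crop.png

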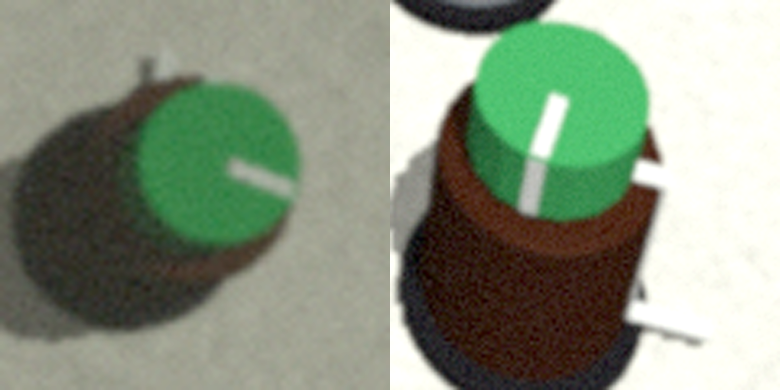

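Run:
```python
from h import *
t=dict(np.load("pics/top0.npz"));s=dict(np.load("pics/side0.npz"))
ct=ray(t,(451.9,201.3),.138); cs=ray(s,(387.9,369.2),.138); print(ct,cs)
an=lambda v:np.degrees(np.arctan2(v[1],v[0]))
print("stripe",an(ray(t,(467.1,206.2),.138)-ct),an(ray(s,(381.2,389.2),.138)-cs))
c=(ct+cs)/2
for z in(.0,.01,.02):
  a,b=ray(s,(408.8,436.9),z),ray(s,(431.9,445.2),z); print(z,a,b,an(b-a),an(a-cs),an(b-cs))
a=ray(s,(411.5,391.5),.102);b=ray(s,(417,394),.102);print("sh",a,b,an(a-cs),an(b-cs))
a=ray(t,(438,182),.01);print("topmark",a,an(a-ct))
print(c)
# tool axes at start
from scipy.spatial.transform import Rotation as R
print(np.round(R.from_euler("xyz",[-3.1405,0,2.8068]).as_matrix(),3))
```

```text
[ 0.62861071 -0.18224491  0.138     ] [ 0.62899993 -0.18500117  0.138     ]
stripe -109.07389321665183 -111.63926161991223
0.0 [ 0.67358758 -0.18903421  0.        ] [ 0.7019743  -0.19970989  0.        ] -20.610290142816194 -5.168448390722573 -11.395858616897726
0.01 [ 0.67117839 -0.19465704  0.01      ] [ 0.69908757 -0.20515313  0.01      ] -20.610290142816204 -12.894472747869766 -16.04128013695401
0.02 [ 0.66876921 -0.20027988  0.02      ] [ 0.69620085 -0.21059638  0.02      ] -20.610290142815987 -21.015966946006614 -20.850632151388833
sh [ 0.66102853 -0.18923045  0.102     ] [ 0.6670067  -0.19244475  0.102     ] -7.5222161908003535 -11.081053400361863
topmark [ 0.69610529 -0.19300983  0.01      ] -9.061955703700104
[ 0.62880532 -0.18362304  0.138     ]
[[-0.944  0.329 -0.   ]
 [ 0.329  0.944 -0.001]
 [ 0.    -0.001 -1.   ]]
```

Units first: shifts go in shares of 200 mm and turns go in shares of 4 rad. So -0.033 m is -0.165, -0.031 m is -0.155.

Request:
hand_motion(
  offsets=[
    [-0.165,-0.155,0,0,0.085],
    [-0.165,-0.155,0,0,0.085],
    [-0.165,-0.155,0,0,0.085],
    [-0.165,-0.155,0,0,0.085],
    [-0.165,-0.155,0,0,0.085],
    [-0.165,-0.155,0,0,0.085],
    [-0.165,-0.155,0,0,0.085],
    [-0.165,-0.155,0,0,0.085],
    [-0.165,-0.155,0,0,0.085],
    [-0.165,-0.155,0,0,0.085],
  ],
  grip_n=60,
)

```text
clock: 1.1
ee_pos: [0.4238, 0.2109, 0.2313]
tcp_rot: [-3.142, -0.0, 2.807]
force: [0.2, 1.1, -0.6]
opening: 0.0852
gripper_force: 0.0
```

Request:
hand_motion(
  offsets=[
    [-0.165,-0.155,0,0,0.085],
    [-0.165,-0.155,0,0,0.085],
    [-0.165,-0.155,0,0,0.085],
    [-0.165,-0.155,0,0,0.085],
    [-0.165,-0.155,0,0,0.085],
    [-0.165,-0.155,0,0,0.085],
    [-0.165,-0.155,0,0,0.085],
    [-0.165,-0.155,0,0,0.085],
  ],
)

```text
clock: 1.9
ee_pos: [0.5916, -0.1102, 0.2311]
tcp_rot: [3.142, -0.0, 2.807]
force: [1.0, 0.4, 0.5]
opening: 0.0852
gripper_force: 0.0
```

Request:
hand_motion(
  offsets=[
    [0,0,0,0.0368,0.085],
    [0,0,0,0.0368,0.085],
    [0,0,0,0.0368,0.085],
    [0,0,0,0.0368,0.085],
    [0,0,0,0.0368,0.085],
    [0,0,0,0.0368,0.085],
    [0,0,0,0.0368,0.085],
    [0,0,0,0.0368,0.085],
    [0,0,0,0.0368,0.085],
    [0,0,0,0.0368,0.085],
  ],
)

```text
clock: 2.9
ee_pos: [0.591, -0.1082, 0.231]
tcp_rot: [-3.141, 0.0, 1.331]
force: [-0.6, 0.0, -0.8]
opening: 0.0851
gripper_force: 0.0
```

Add to h.py:
```python
def togo(x,y,z):
    from rig import ctrl
    from scipy.spatial.transform import Rotation as R
    s=ctrl.read_state(); M=R.from_euler("xyz",s["tcp_rot"])
    print("t",s["clock"],"tcp",s["ee_pos"].round(4),"rpy",s["tcp_rot"].round(3),"q6",s["q"][5].round(3),"tool d",M.inv().apply(np.array([x,y,z])-s["ee_pos"]).round(4))
```

Run:
```python
from h import *
from rig import ctrl
togo(.629,-.1835,.18)
d=ctrl.get_image("wrist");np.savez("pics/w1.npz",**d);cv2.imwrite("pics/w1.png",d["image"][:,:,::-1])
```

```text
t 2.9 tcp [ 0.591  -0.1082  0.231 ] rpy [-3.141  0.     1.331] q6 0.009 tool d [-0.0641  0.0549  0.0509]
```

View pics/w1.png

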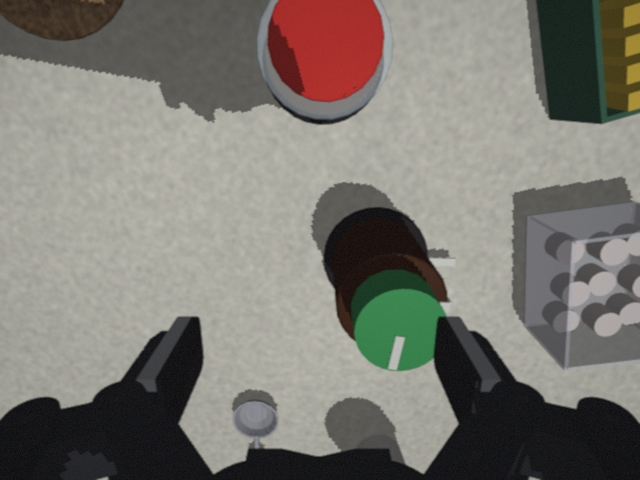

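The wrist view shows the cap face centred near (401,323), with the stripe from (401,337) to (394,370). The jar mark lies on the holder at (428–455, 261) and on the shoulder near (446,308).

Run:
```python
from h import *
d=dict(np.load("pics/w1.npz")); h=cv2.cvtColor(d["image"],cv2.COLOR_RGB2HSV)
g=cv2.inRange(h,(50,120,105),(80,255,255)); w=cv2.inRange(h,(0,0,150),(179,60,255)); w[:335]=0;w[375:]=0;w[:,:380]=0;w[:,415:]=0
cs=cv2.findContours(g,cv2.RETR_EXTERNAL,cv2.CHAIN_APPROX_NONE)[0]; c=max(cs,key=cv2.contourArea)
(e,r)=cv2.minEnclosingCircle(c); f=cv2.fitEllipse(cv2.convexHull(c)); print(e,r,f)
C=ray(d,f[0],.138); print("cap",C,ray(d,e,.138), "r pred", 438*0)
ys,xs=np.nonzero(w); an=lambda v:np.degrees(np.arctan2(v[1],v[0]))
S=ray(d,(xs.mean(),ys.mean()),.138); print(xs.mean(),ys.mean(),"stripe",an(S-C))
for z in(0,.01,.015):
  a,b=ray(d,(430,260),z),ray(d,(455,262),z);print("mark",z,an(b-a),an(b-C))
togo(C[0],C[1],.18)
```

```text
(399.5, 326.0) 46.08968734741211 ((400.736083984375, 329.0170593261719), (80.35249328613281, 92.58484649658203), 77.56439971923828)
cap [ 0.62931609 -0.17999178  0.138     ] [ 0.62892354 -0.17757127  0.138     ] r pred 0
396.2033195020747 359.5809128630705 stripe -107.47365729202951
mark 0 -18.606833358612636 -19.788549944589057
mark 0.01 -18.606833358612587 -17.06145164163609
mark 0.015 -18.606833358612572 -15.592520113439171
t 2.95 tcp [ 0.591  -0.1082  0.231 ] rpy [-3.141 -0.     1.32 ] q6 0.019 tool d [-0.06    0.0549  0.051 ]
```

To row units: -0.032 m is -0.16, -0.031 m is -0.155.

Request:
hand_motion(
  offsets=[
    [-0.16,0.1375,0,0,0.085],
    [-0.155,0.1375,0,0,0.085],
    [0,0,0.15,0,0.085],
    [0,0,0.1,0,0.085],
    [0,0,0,0,0.085],
  ],
)

```text
clock: 3.45
ee_pos: [0.6282, -0.182, 0.1782]
tcp_rot: [-3.136, -0.001, 1.339]
force: [0.4, 0.6, 0.9]
opening: 0.0847
gripper_force: 0.0
```

Run:
```python
from h import *
from rig import ctrl
togo(.629,-.183,.108)
d=ctrl.get_image("wrist");np.savez("pics/w2.npz",**d)
im=d["image"];h=cv2.cvtColor(im,cv2.COLOR_RGB2HSV)
g=cv2.inRange(h,(50,120,105),(80,255,255))
c=max(cv2.findContours(g,cv2.RETR_EXTERNAL,cv2.CHAIN_APPROX_NONE)[0],key=cv2.contourArea)
f=cv2.fitEllipse(cv2.convexHull(c)); print(f,ray(d,f[0],.138))
cv2.imwrite("pics/w2.png",im[:,:,::-1])
```

```text
t 3.45 tcp [ 0.6282 -0.182   0.1782] rpy [-3.136e+00 -1.000e-03  1.339e+00] q6 -0.097 tool d [-0.0008  0.0013  0.0702]
((320.2853698730469, 278.85870361328125), (101.752685546875, 126.38277435302734), 89.49455261230469) [ 0.62894439 -0.18278628  0.138     ]
```

View pics/w2.png

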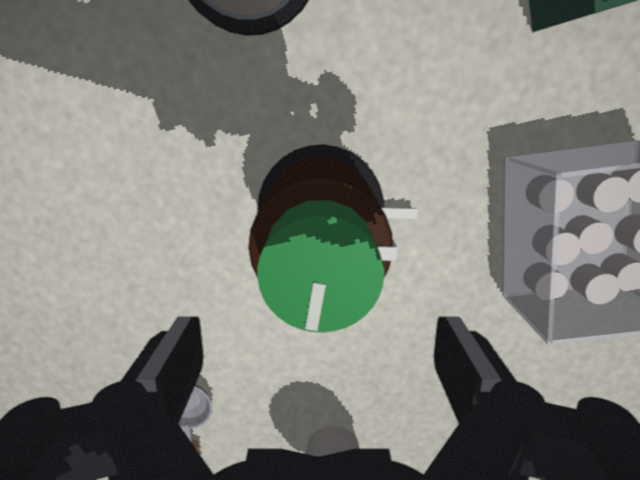

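The wrist view shows the cap nearly centred between the fingers. Its face spans columns 258–384, its near edge is at row 331, and the stripe runs from (320,285) to (313,329). The jar mark is at (388,253) and (400,213).

Run:
```python
from h import *
d=dict(np.load("pics/w2.npz")); print(d["R"].round(2),(-d["R"].T@d["t"]).round(3))
for p in((320,331),(258,272),(384,272)): print(ray(d,p,.138).round(4))
for c in((.629,-.178,.138),(.629,-.183,.138)):
  P=[proj(d,np.array(c)+.031*np.array([np.cos(a),np.sin(a),0])) for a in np.linspace(0,6.28,60)]; P=np.array(P); print(c,P.min(0),P.max(0))
an=lambda v:np.degrees(np.arctan2(v[1],v[0]))
print(an(ray(d,(313,329),.138)-ray(d,(320,285),.138)))
for z in(.005,.01):print(an(ray(d,(416,214),z)-ray(d,(388,213),z)))
print(an(ray(d,(396,254),.102)-ray(d,(382,253),.102)))
```

```text
[[ 0.97 -0.23 -0.01]
 [-0.22 -0.92  0.32]
 [-0.08 -0.31 -0.95]] [ 0.648 -0.102  0.321]
[ 0.6222 -0.2111  0.138 ]
[ 0.6003 -0.1724  0.138 ]
[ 0.6599 -0.1863  0.138 ]
(0.629, -0.178, 0.138) [254.14192134 207.97851756] [382.21930382 326.22200719]
(0.629, -0.183, 0.138) [256.99069855 218.16022458] [384.07454581 334.5684181 ]
-111.4227214292136
-15.29690304767995
-15.296903047680006
-17.504805651386118
```

To row units: 0.025 m is 0.125, 0.02 m is 0.1.

Request:
hand_motion(
  offsets=[
    [0,0.005,0.125,0,0.085],
    [0,0,0.125,0,0.085],
    [0,0,0.1,0,0.085],
    [0,0,0,0,0.085],
    [0,0,0,0,0.05],
    [0,0,0,0,0.05],
    [0,0,0,0,0.05],
    [0,0,0,0,0.05],
    [0,0,0,0,0.05],
    [0,0,0,0,0.05],
  ],
  grip_n=60,
)

```text
clock: 4.5
ee_pos: [0.6309, -0.1825, 0.1131]
tcp_rot: [3.141, 0.0, 1.337]
force: [-5.9, 1.4, 4.8]
opening: 0.0601
gripper_force: 63.4
```

```bash
python3 -c "
from h import *
togo(.629,-.181,.108)
from rig import ctrl
print(ctrl.read_state()['moment'])
d=ctrl.get_image('side');cv2.imwrite('pics/s3.png',cv2.resize(d['image'][260:480,280:540,::-1],None,fx=2.5,fy=2.5))"
```

```text
t 4.5 tcp [ 0.6309 -0.1825  0.1131] rpy [3.141 0.    1.337] q6 -0.094 tool d [ 0.001  -0.0022  0.0051]
[ 0.28754968  1.05442237 -0.00115933]
```

View pics/s3.png

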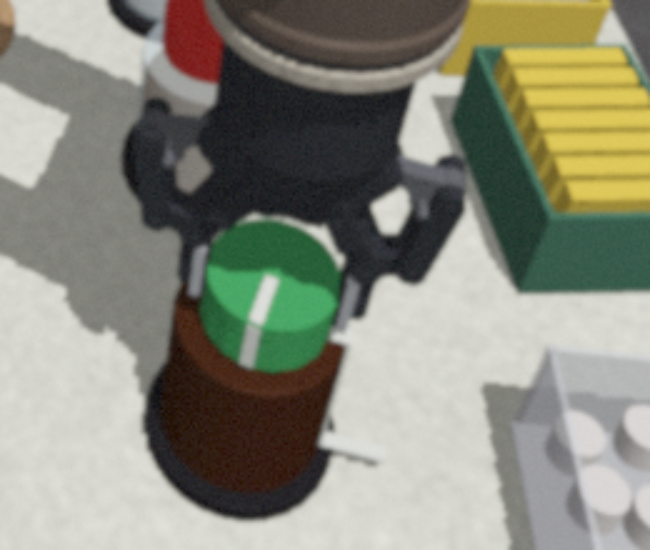

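The side view shows both pads on the cap, with the stripe still at the start angle. Now I'll twist anticlockwise.

To row units: -0.1 rad is -0.025.

Request:
hand_motion(
  offsets=[
    [0,0,0,-0.025,0.05],
    [0,0,0,-0.025,0.05],
    [0,0,0,-0.025,0.05],
    [0,0,0,-0.025,0.05],
    [0,0,0,-0.025,0.05],
    [0,0,0,-0.025,0.05],
    [0,0,0,-0.025,0.05],
    [0,0,0,-0.025,0.05],
  ],
  grip_n=70,
)

```text
clock: 5.35
ee_pos: [0.631, -0.1823, 0.1132]
tcp_rot: [3.141, 0.0, 2.141]
force: [-5.7, 2.7, 6.3]
opening: 0.06
gripper_force: 73.8
```

Run:
```python
from h import *
from rig import ctrl
togo(.629,-.181,.108); print(ctrl.read_state()['moment'])
for n in("top","side","wrist"):
  d=ctrl.get_image(n);np.savez(f"pics/{n}4.npz",**d)
  if n!="top": globals()[n]=d["image"]
cv2.imwrite('pics/s4.png',np.hstack([cv2.resize(side[320:480,320:480],(400,400)),cv2.resize(wrist[120:440,160:480],(400,400))])[:,:,::-1])
```

```text
t 5.35 tcp [ 0.631  -0.1823  0.1132] rpy [3.141 0.    2.141] q6 -0.898 tool d [ 0.0022 -0.001   0.0052]
[ 0.46020659  0.95115046 -0.08468936]
```

View pics/s4.png

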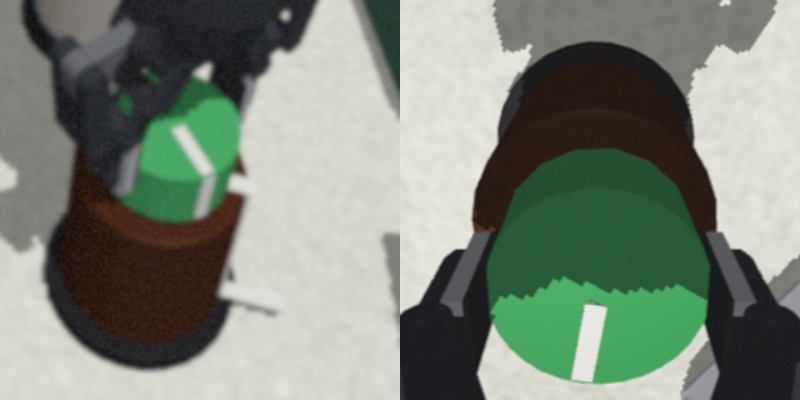

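The views show the cap turning with the fingers without slip: the stripe sits at the same place in the wrist view and is now near -64°. About 0.8 rad remains.

To row units: -0.1 rad is -0.025.

Request:
hand_motion(
  offsets=[
    [0,0,0,-0.025,0.05],
    [0,0,0,-0.025,0.05],
    [0,0,0,-0.025,0.05],
    [0,0,0,-0.025,0.05],
    [0,0,0,-0.025,0.05],
    [0,0,0,-0.025,0.05],
    [0,0,0,-0.025,0.05],
    [0,0,0,-0.025,0.05],
    [0,0,0,0,0.05],
  ],
  grip_n=70,
)

```text
clock: 6.4
ee_pos: [0.631, -0.1823, 0.1132]
tcp_rot: [3.142, 0.0, 2.941]
force: [-6.5, 1.6, 5.8]
opening: 0.0597
gripper_force: 74.0
```

Run:
```python
from h import *
from rig import ctrl
togo(.629,-.181,.108); print(ctrl.read_state()['moment'])
for n in("side","wrist"):
  d=ctrl.get_image(n);np.savez(f"pics/{n}5.npz",**d); globals()[n]=d["image"]
cv2.imwrite('pics/s5.png',np.hstack([cv2.resize(side[320:480,320:480],(400,400)),cv2.resize(wrist[120:440,160:480],(400,400))])[:,:,::-1])
```

```text
t 6.4 tcp [ 0.631  -0.1823  0.1132] rpy [3.142 0.    2.941] q6 -1.698 tool d [0.0022 0.0009 0.0052]
[0.46935525 1.10259034 0.13374561]
```

View pics/s5.png

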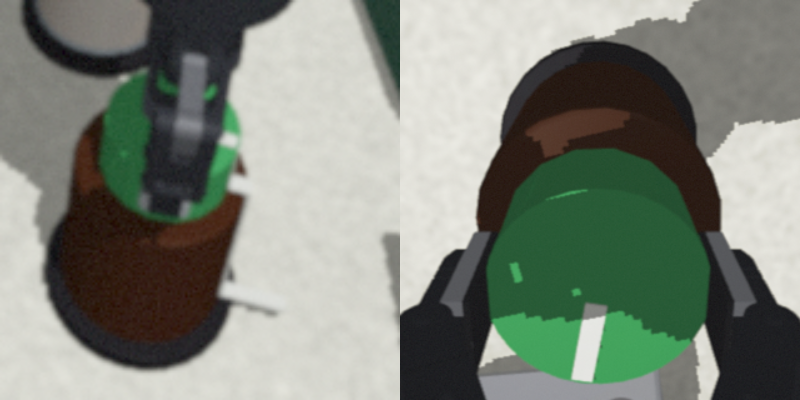

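The stripe at (230,141) now lines up with the jar's mark at (240,185) in the side crop, so I'll try a gentle lift.

To row units: -0.002 m is -0.01.

Request:
hand_motion(
  offsets=[
    [0,0,-0.01,0,0.05],
    [0,0,-0.01,0,0.05],
    [0,0,-0.01,0,0.05],
    [0,0,0,0,0.05],
  ],
  grip_n=70,
)

```text
clock: 6.9
ee_pos: [0.631, -0.1824, 0.1183]
tcp_rot: [3.142, 0.0, 2.937]
force: [-3.9, 3.6, 1.2]
opening: 0.0591
gripper_force: 76.1
```

Request:
hand_motion(
  offsets=[
    [0,0,-0.04,0,0.05],
    [0,0,-0.05,0,0.05],
    [0,0,-0.06,0,0.05],
    [0,0,0,0,0.05],
  ],
  grip_n=70,
)

```text
clock: 7.3
ee_pos: [0.6328, -0.1832, 0.1501]
tcp_rot: [-3.141, 0.004, 2.937]
force: [0.1, -0.1, -1.0]
opening: 0.0595
gripper_force: 76.1
```

Run:
```python
from h import *
from rig import ctrl
togo(.4325,.126,.2)
for n in("side","wrist"):
  d=ctrl.get_image(n); globals()[n]=d["image"]
cv2.imwrite('pics/s6.png',np.hstack([cv2.resize(side[300:460,320:480],(400,400)),cv2.resize(wrist[120:440,160:480],(400,400))])[:,:,::-1])
```

```text
t 7.3 tcp [ 0.6328 -0.1832  0.1501] rpy [-3.141  0.004  2.937] q6 -1.694 tool d [ 0.2588  0.262  -0.0512]
```

View pics/s6.png

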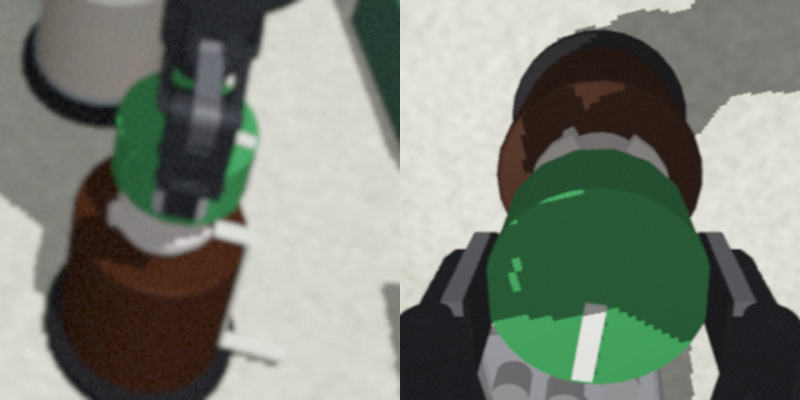

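The cap is free: it is clear of the jar neck and sits level in the fingers. I'll carry it to the mat.

To row units: -0.035 m is -0.175, 0.033 m is 0.165.

Request:
hand_motion(
  offsets=[
    [0,0,-0.175,0,0.05],
    [0,0,-0.175,0,0.05],
    [0.16,0.16,0,0,0.05],
    [0.165,0.165,0,0,0.05],
    [0.165,0.165,0,0,0.05],
    [0.165,0.165,0,0,0.05],
    [0.16,0.165,0,0,0.05],
    [0.16,0.165,0,0,0.05],
    [0.16,0.165,0,0,0.05],
    [0.16,0.16,0,0,0.05],
  ],
  grip_n=70,
)

```text
clock: 8.4
ee_pos: [0.4296, 0.1279, 0.2172]
tcp_rot: [3.141, 0.0, 2.936]
force: [1.1, 0.4, -0.6]
opening: 0.0599
gripper_force: 76.1
```

Request:
hand_motion(
  offsets=[
    [0,0,0.15,0,0.05],
    [0,0,0.15,0,0.05],
    [0,0,0.15,0,0.05],
    [0,0,0.15,0,0.05],
    [0,0,0,0,0.05],
    [0,0,0,0,0.05],
  ],
)

```text
clock: 9.0
ee_pos: [0.4305, 0.1266, 0.0974]
tcp_rot: [-3.141, -0.001, 2.937]
force: [0.3, 0.3, -0.5]
opening: 0.0598
gripper_force: 76.1
```

```bash
python3 -c "
from h import *
togo(.4325,.126,.0135)"
```

```text
t 9.0 tcp [0.4305 0.1266 0.0974] rpy [-3.141e+00 -1.000e-03  2.937e+00] q6 -1.148 tool d [-0.0022 -0.0001  0.0839]
```

To row units: 0.03 m is 0.15, 0.014 m is 0.07.

Request:
hand_motion(
  offsets=[
    [0,0,0.15,0,0.05],
    [0,0,0.15,0,0.05],
    [0,0,0.07,0,0.05],
    [0,0,0.02,0,0.05],
    [0,0,0.015,0,0.05],
    [0,0,0,0,0.05],
    [0,0,0,0,0.05],
  ],
)

```text
clock: 9.7
ee_pos: [0.4315, 0.1268, 0.0173]
tcp_rot: [3.141, 0.001, 2.937]
force: [0.5, -1.4, -0.4]
opening: 0.0597
gripper_force: 76.1
```

To row units: 0.0015 m is 0.0075, 0.001 m is 0.005.

Request:
hand_motion(
  offsets=[
    [0,0,0.0075,0,0.05],
    [0,0,0.0075,0,0.05],
    [0,0,0.005,0,0.05],
    [0,0,0,0,0.05],
  ],
)

```text
clock: 10.1
ee_pos: [0.4314, 0.1267, 0.0141]
tcp_rot: [3.141, 0.002, 2.937]
force: [-7.8, -4.7, 55.6]
opening: 0.0596
gripper_force: 82.6
```

To row units: -0.0015 m is -0.0075, -0.0005 m is -0.0025.

Request:
hand_motion(
  offsets=[
    [0,0,-0.0075,0,0.05],
    [0,0,-0.0025,0,0.05],
    [0,0,0,0,0.05],
  ],
)

```text
clock: 10.4
ee_pos: [0.4309, 0.1267, 0.0144]
tcp_rot: [3.141, 0.0, 2.937]
force: [1.1, -0.9, 5.2]
opening: 0.0597
gripper_force: 76.7
```

To row units: -0.04 m is -0.2, -0.02 m is -0.1.

Request:
hand_motion(
  offsets=[
    [0,0,0,0,0.064],
    [0,0,0,0,0.068],
    [0,0,0,0,0.085],
    [0,0,0,0,0.085],
    [0,0,0,0,0.085],
    [0,0,0,0,0.085],
    [0,0,-0.1,0,0.085],
    [0,0,-0.2,0,0.085],
    [0,0,-0.2,0,0.085],
    [0,0,-0.2,0,0.085],
  ],
)

```text
clock: 11.4
ee_pos: [0.4303, 0.1265, 0.1558]
tcp_rot: [-3.141, -0.0, 2.937]
force: [1.1, 0.1, 0.1]
opening: 0.0849
gripper_force: 0.0
```

Request:
hand_motion(
  offsets=[
    [0,0,-0.2,0,0.085],
    [0,0,0,0,0.085],
    [0,0,0,0,0.085],
  ],
)

```text
clock: 11.7
ee_pos: [0.4312, 0.1268, 0.1951]
tcp_rot: [3.141, 0.002, 2.937]
force: [0.1, 0.4, -0.5]
opening: 0.0852
gripper_force: 0.0
```

Run:
```python
from rig import ctrl
import cv2
d=ctrl.get_image("side"); cv2.imwrite('pics/s7.png',cv2.resize(d["image"][100:380,160:460],None,fx=2,fy=2)[:,:,::-1])
```

```text
(no output)
```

View pics/s7.png

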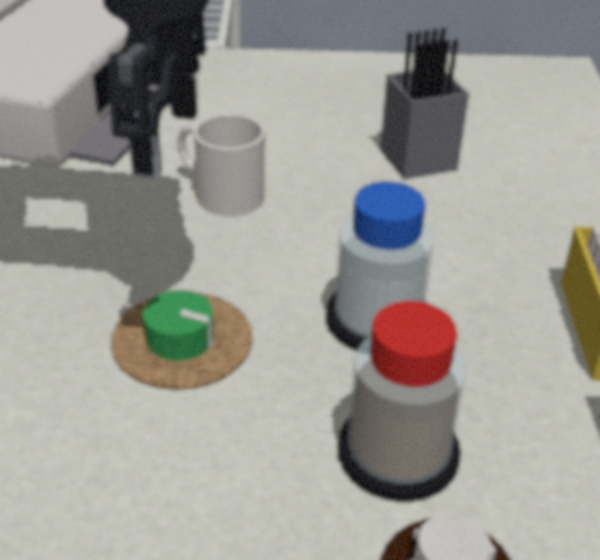

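The cap lies upright on the mat near (180,335), about at its centre. The gripper is clear and the mug is where it was.

```bash
python3 -c "
from rig import ctrl
print(ctrl.close_job())"
```

```text
the job is handed in; nothing more can be done
None
```

I unscrewed the green cap until its stripe met the jar's mark, lifted it free and set it down upright near the centre of the cork mat; the mug was not touched. I handed the job in at about 12 s, and no verdict was returned.

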